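Fetch the two-eared cover plate from the parts crate and lay it on its manifold block

TASK

Four aluminium plates stand on edge in the grey parts crate. Take out the cover plate, the one that is stepped down to a thin ear at both ends, leaving the other three standing in the crate, lay it flat on the trolley top and let go of it. Then pick it up again and lay it flat on top of the manifold block that lies on its own on the other side, centred on the block and in line with it, without shifting the block or disturbing the tools lying about.

Things in the scene. Friction and masses are not known exactly. Their poses are not given: they have to be found in the camera images.
- crate: Grey open plastic crate, fixed, 194 mm (its x) by 250 mm (its y), 50 mm high, walls 5 mm, floor 6 mm. Origin: centre of its underside. The four plates stand in it on edge, side by side 50 mm apart along its y, lengths nearly along its x, in any order; their tops are 58 mm above the trolley.
- cover_plate: The plate wanted: 150 long, 52 wide, 18 mm thick; the last 30 mm at both ends are ears 8 mm thick (mid-thickness) with an 11 mm hole. About 0.32 kg, either face may be up. Aluminium; stands on its long edge in the crate. Origin at its middle; x along its length, y through its thickness, z along its width (up while standing). Lying flat, its middle is 9 mm up.
- plain_plate: Another plate: plain, 150 x 52 x 18 mm, no ears. Aluminium; stands on its long edge in the crate. Origin at its middle; x along its length, y through its thickness, z along its width (up while standing).
- one_ear_plate: Another plate: 150 x 52 x 18 mm with a 30 mm long, 8 mm thick ear at its +x end only. Aluminium; stands on its long edge in the crate. Origin at its middle; x along its length, y through its thickness, z along its width (up while standing).
- short_plate: Another plate: plain and short, 100 x 52 x 18 mm, no ears. Aluminium; stands on its long edge in the crate. Origin at its middle; x along its length, y through its thickness, z along its width (up while standing).
- block: Tan metal manifold block lying loose on its own, at the other side of the trolley from the crate (the blocks along the trolley's side edges are others and fixed): 44 mm (its x) by 211 mm (its y, lengthwise) by 44 mm high, 0.82 kg, two big ports in its top. Origin: centre of its underside. The cover plate goes lengthwise on top and overhangs 4 mm on either side.
- screwdriver: Bystander: small screwdriver with orange handle, 139 mm long (along its y), lying at the front of the trolley.
- plug_gauge: Bystander: grey double-ended plug gauge, 98 mm long (along its y), 25 mm thick, lying at the front of the trolley.
- oil_bottle: Bystander: cream squeeze bottle with a red spout, 41 mm across, 110 mm tall, standing near the right-hand front corner.
- needle_file: Bystander: needle file with wooden handle, 166 mm long (along its y), lying near the left-hand front corner.

How it is judged:
By the outcome, as a careful person would: the job done as asked, in the order asked, and still so for the second after the job is handed in, with the robot touching nothing.
It also fails if it takes over 72 s, if anything falls off the work surface, if the arm or the gripper's body presses on something with over 40 N, if the wrist force passes 120 N, or if a joint passes its speed limit or range.

ROBOT

A 7-joint arm with a two-finger parallel gripper is mounted at the origin on a cart in front of the work surface, level with it; the furniture and walls round the work are solid. World frame = base frame: x ahead of the robot, y to its left, z up, the work surface at z = 0. Lengths are in m, angles in rad, forces in N, time in s.
With the tool pointing down it reaches from about 0.425 to 0.875 m from the base axis. Payload 4.7 kg.
Tool frame: the origin (TCP) lies at the very end of the fingers, on their centre line; the grasp point (between the pads) lies 19 mm behind it; z points along the fingers, y is the direction in which the jaws open and shut (so a half turn about z gives the same grasp; the last joint's range is limited). The gripper opens to 87 mm and grips with 3 to 60 N. Pads are 19 mm wide; open, the fingers measure 117 mm over their backs; the gripper's body (75 mm by 190 mm) begins 51 mm behind the grasp point.
Start: joints at [-1.126, 0.321, -0.07, 1.45, 0.023, 1.371, -0.057], TCP at [0.271, 0.591, 0.223] pointing down, gripper open.
Joint ranges: [-2.86, 2.86], [-0.3, 2.09], [-1.38, 1.24], [0.06, 2.45], [-1.56, 4.7], [0.09, 2.05], [-2.69, 2.69]. Speed limits (rad/s): [2.57, 2.57, 3.14, 3.14, 3.14, 3.14, 3.14].

INTERFACE

Orientations are given as a unit quaternion [w, x, y, z].
In Python, from plant import env gives the robot as it stands. The module is installed in compiled form; this text tells all that it offers.
- The arm moves only by the tool arm_command, never from a script. Its argument "increments" is a list of rows, each an object of numbers: "x", "y", "z": the shift along the tool's x, y, z in units of 25 mm (1.0 is 25 mm); "ax", "ay", "az": the turn, a rotation vector about the tool's x, y, z in units of 6 degrees (1.0 is 6 degrees); "hand": the finger opening in mm, from 0 to 87. A call has 1 to 20 rows; each row is the pose to reach, as a shift and turn from the pose commanded when the call began, along the tool's axes at that moment; what a row does not reach only later rows make up. A row lasts 1/12 s, in which the tool goes at most 41.7 mm and 7.16 degrees, less where a joint would pass 70% of its speed; a pose out of reach is approached as far as the arm can. A call with a gripper value outside its range is refused whole. The fingers move at their own pace and stop on an object; the grip force is fixed at half the most. Time passes only in rows, so rows that repeat a pose let the fingers close. It gives the time, the measured TCP pose, the force and the opening at its end, in the units of the state.
- env.sense(): the state, without advancing time (a new reading comes with each control period).
- env.capture(name): name is "scene" or "top" or "wrist"; returns a dict with "pixels" (480x640x3 uint8, red, green, blue), "intrinsics" (3x3 intrinsics, pixels), "origin" and "attitude" of the camera in the world; the wrist camera has in their place "hand_eye" (4x4, takes a point from camera to tool coordinates, whose origin is the TCP and whose axes are the flange's). Camera axes: x right, y up, looking along -z (the intrinsics and any distortion apply to the point x, -y, -z); pixel columns grow to the right and rows downward; lengths in m; the calibration is good to about 2 mm. A picture is of the moment at which its call begins: read the wrist's pose just before it. There is no depth.
- env.sign_off(): hands the job in, once; it reports no verdict.
Trained networks look in the newest picture that a camera, given by its name, has taken for a name from the list of things; names that differ only in an ending like _2 or _b are one class to them, and where a whole thing is asked for, a point or a joint stands for the part that bears it (a point fixed in the world has none). Each returns a list of dicts, best first, with "confidence" (0 to 1); they miss things now and then, are a little off and sometimes report something else, mostly with a low value. They report only what shows in the picture. A call takes as long as a camera call.
- env.boxes_of(name, camera): "box" ([centre column, centre row, width, height] in pixels, round what is visible of it).
The state is a dict: "time": time; "q": joint angles; "dq": joint speeds; "joint_torque": joint torques, N m; "tcp_pos": TCP position; "eef_rot": TCP orientation; "wrist_force": force on the tool from outside, world axes, zero at the start; "torque": the same for the moment, N m; "gripper_width": finger opening in m.
Only numpy, scipy, OpenCV 4.12 (cv2) and the standard library are available. Lean on these libraries where they do the work, as an engineer would, in place of code of your own. Each camera call takes 0.05 s, during which the arm holds its last target. There are 200 camera calls.

## Working session

There is one attempt and no reset: what is moved stays moved. The work goes in short steps, Python scripts to look and compute and a tool call to move; the robot and the scene stay as the last step left them, time stands still between calls to the robot, and variables do not carry over. Pictures are saved under pics/ and viewed, about 8 in all and at most 12, crops included, and the job is handed in when it is done.

Besides the shell and the picture viewer there is one more tool, called after ">>>" as name([rows], argument=value, ...), one row to a line, values as JSON. arm_command: Moves the arm, as the interface text tells. Its arguments: {"type":"object","properties":{"increments":{"type":"array"}},"required":["increments"]}

```bash
mkdir -p pics
cat > h.py <<'E'
import numpy as np, cv2
from scipy.spatial.transform import Rotation as R
from plant import env
def rot(a):
    a=np.array(a,float)
    return a if a.shape==(3,3) else R.from_quat(a[[1,2,3,0]]).as_matrix()
def cam(n):
    s=env.sense(); c=env.capture(n)
    if 'hand_eye' in c:
        T=np.eye(4);T[:3,:3]=rot(s['eef_rot']);T[:3,3]=s['tcp_pos']
        T=T@np.array(c['hand_eye']); c['o'],c['A']=T[:3,3],T[:3,:3]
    else: c['o'],c['A']=np.array(c['origin']),rot(c['attitude'])
    c['K']=np.array(c['intrinsics']); return c
def ray(c,u,v,z):
    d=np.linalg.solve(c['K'],[u,v,1.]); d=c['A']@(d*[1,-1,-1])
    return c['o']+d*(z-c['o'][2])/d[2]
def proj(c,p):
    q=(c['A'].T@(np.array(p)-c['o']))*[1,-1,-1]; q=c['K']@q; return q[:2]/q[2]
def save(c,n,crop=None,s=1):
    im=c['pixels'][...,::-1]
    if crop: im=im[crop[1]:crop[3],crop[0]:crop[2]]
    cv2.imwrite('pics/'+n,cv2.resize(im,None,fx=s,fy=s,interpolation=cv2.INTER_CUBIC))
E
python3 - <<'E'
from h import *
s=env.sense(); print(s)
for n in ['top','scene','wrist']:
    c=cam(n); save(c,n+'0.png'); print(n,c['o'],c['A'].round(3).tolist(),c['K'].tolist(),[k for k in c])
    for o in ['crate','cover_plate','plain_plate','one_ear_plate','short_plate','block','screwdriver','plug_gauge','oil_bottle','needle_file']:
        b=env.boxes_of(o,n); print(o,[(np.round(x['box']).tolist(),round(x['confidence'],2)) for x in b[:3]])
E
```

```text
{'time': 0.0, 'q': array([-1.12590959,  0.32179818, -0.07008317,  1.45169282,  0.02260747,
        1.37080108, -0.05689291]), 'dq': array([-0.00023204,  0.00125571, -0.00068381,  0.00113284, -0.00189223,
       -0.00027853, -0.0004338 ]), 'joint_torque': array([-1.44657802e-04, -4.91281199e+01, -4.04041372e-01, -3.12529457e+01,
       -6.39271550e-02,  4.36902686e-02,  1.96388032e-04]), 'tcp_pos': array([0.2712445 , 0.59007939, 0.22146868]), 'eef_rot': array([-1.51378315e-04,  2.13713031e-01,  9.76896016e-01, -9.44183721e-04]), 'wrist_force': array([-0.84965504, -0.74710284,  0.31398372]), 'torque': array([-0.03438347,  0.00860834, -0.01622989]), 'gripper_width': 0.08731049403801777}
top [ 0.27710944 -0.05897068  1.33341   ] [[-0.005, 0.99, -0.142], [-1.0, -0.003, 0.017], [0.016, 0.142, 0.99]] [[586.7996591099943, 0.0, 319.2915368072503], [0.0, 586.7996591099943, 240.69500946513276], [0.0, 0.0, 1.0]] ['pixels', 'intrinsics', 'origin', 'attitude', 'o', 'A', 'K']
crate [([388.0, 206.0, 121.0, 97.0], 0.82)]
cover_plate [([400.0, 205.0, 14.0, 71.0], 0.87)]
plain_plate [([356.0, 201.0, 20
[... 868 characters left out ...]
 23.0], 0.74)]
block [([208.0, 266.0, 35.0, 60.0], 0.71), ([351.0, 220.0, 103.0, 60.0], 0.31)]
screwdriver [([334.0, 268.0, 41.0, 18.0], 0.76)]
plug_gauge [([280.0, 291.0, 32.0, 19.0], 0.61), ([328.0, 222.0, 31.0, 27.0], 0.57)]
oil_bottle []
needle_file [([207.0, 324.0, 45.0, 21.0], 0.67)]
wrist [0.201592   0.62209348 0.3826731 ] [[0.417, -0.873, -0.253], [0.909, 0.401, 0.116], [0.0, -0.278, 0.96]] [[337.3148766123778, 0.0, 321.3528135212706], [0.0, 337.3148766123778, 242.51461707079997], [0.0, 0.0, 1.0]] ['pixels', 'intrinsics', 'hand_eye', 'o', 'A', 'K']
crate []
cover_plate []
plain_plate []
one_ear_plate []
short_plate []
block []
screwdriver []
plug_gauge []
oil_bottle []
needle_file []
```

View top.

Run:
```python
from h import *
c=cam('top'); save(c,'top1.png',(90,130,540,330),1.77)
for n,b,z in [('crate',[388,206],.05),('cover',[400,205],.058),('plain',[356,201],.058),('short',[423,208],.058),('block',[178,194],.044),('file',[133,285],.01),('gauge',[218,279],.012),('drv',[305,276],.01),('bottle',[485,267],.05)]: print(n,ray(c,*b,z).round(3))
```

```text
crate [ 0.539 -0.234  0.05 ]
cover [ 0.539 -0.26   0.058]
plain [ 0.549 -0.162  0.058]
short [ 0.532 -0.311  0.058]
block [0.568 0.235 0.044]
file [0.368 0.337 0.01 ]
gauge [0.38  0.147 0.012]
drv [ 0.386 -0.048  0.01 ]
bottle [ 0.401 -0.446  0.05 ]
```

View pics/top1.png

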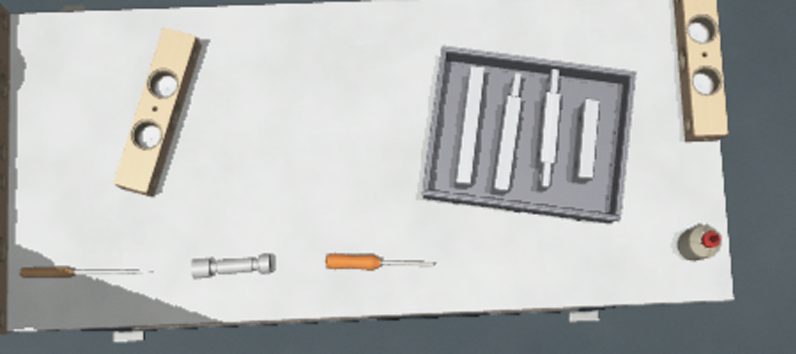

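View pics/scene0.png

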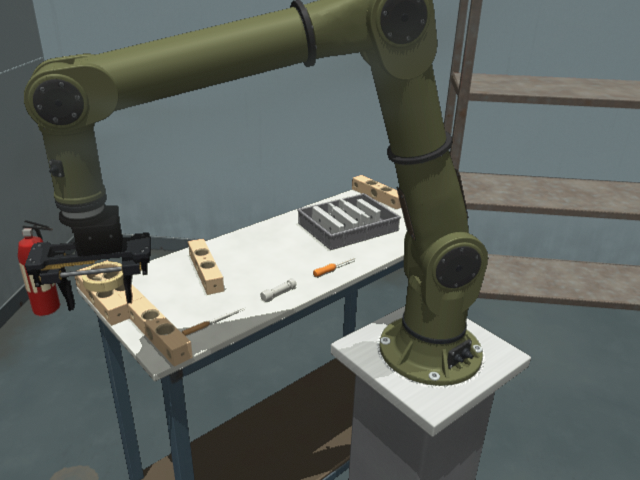

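```bash
cat >> h.py <<'E'
def down(yaw,tilt=0):
    """tool z down, tool x at world heading yaw (rad); tilt about tool x"""
    x=np.array([np.cos(yaw),np.sin(yaw),0]);z=np.array([0,0,-1.]);y=np.cross(z,x)
    return np.c_[x,y,z]@R.from_rotvec([tilt,0,0]).as_matrix()
def plan(p,M,fromp=None,fromM=None):
    s=env.sense(); p0=s['tcp_pos'] if fromp is None else fromp; M0=rot(s['eef_rot']) if fromM is None else fromM
    d=M0.T@(np.array(p)-p0)/.025; r=R.from_matrix(M0.T@M).as_rotvec()*180/np.pi/6
    print('d',d.round(3),'r',r.round(3),'rows>=',np.linalg.norm(d)*25/41.7,np.linalg.norm(r)*6/7.16); return d,r
E
python3 - <<'E'
from h import *
s=env.sense(); M=rot(s['eef_rot']); print(M.round(3), s['time'])
c=cam('top')
f=lambda x,y:(90+x/1.77,130+y/1.77)
a=ray(c,*f(545,186),.058);b=ray(c,*f(555,70),.058); print('cover ends',a,b,np.degrees(np.arctan2(*(b-a)[[1,0]])))
for q in [(116,186),(152,195),(164,29),(198,38)]: print('blk',ray(c,*f(*q),.044).round(3))
for q in [(443,47),(634,73),(424,197),(615,220)]: print('crate',ray(c,*f(*q),.05).round(3))
for y in (0,-.1,np.pi):
  plan([.45,-.24,.25],down(y))
print(np.linalg.inv(M)@ (c['A']*0+np.eye(3))@[0,0,1])
w=cam('wrist'); print(np.array(w['hand_eye']).round(3))
E
```

```text
[[-0.909  0.418  0.   ]
 [ 0.418  0.909  0.   ]
 [-0.     0.    -1.   ]] 1.7
cover ends [ 0.47182982 -0.25365608  0.058     ] [ 0.6202973  -0.26997735  0.058     ] -6.273424579811936
blk [0.476 0.282 0.044]
blk [0.464 0.237 0.044]
blk [0.679 0.228 0.044]
blk [0.667 0.184 0.044]
crate [ 0.653 -0.129  0.05 ]
crate [ 0.618 -0.372  0.05 ]
crate [ 0.46  -0.103  0.05 ]
crate [ 0.43  -0.341  0.05 ]
d [-20.363 -27.206  -1.097] r [ 1.0000e-03 -1.0000e-03  2.5886e+01] rows>= 20.38397343783566 21.69209361102308
d [-20.363 -27.206  -1.097] r [ 1.0000e-03 -1.0000e-03  2.6841e+01] rows>= 20.38397343783566 22.49231399386172
d [-20.363 -27.206  -1.097] r [ 1.000e-03  1.000e-03 -4.114e+00] rows>= 20.38397343783566 3.4475713247631097
[-2.09408801e-05  1.02277002e-04 -9.99999995e-01]
[[ 0.     0.961  0.278  0.077]
 [ 1.    -0.    -0.    -0.001]
 [-0.     0.278 -0.961 -0.16 ]
 [ 0.     0.     0.     1.   ]]
```

Run:
```python
from h import *
plan([.56,-.262,.20],down(np.radians(-6.2)))
```

```text
d [-24.729 -26.168   0.902] r [ 0.0000e+00 -1.0000e-03  2.6919e+01] rows>= 21.592097666758953 22.557933611328657
```

>>> arm_command([
  {"x": -6, "y": -6.5, "z": 0, "az": 7, "hand": 87},
  {"x": -24.7, "y": -26.2, "z": 0.9, "az": 26.9},
  {"x": -24.7, "y": -26.2, "z": 0.9, "az": 26.9},
  {"x": -24.7, "y": -26.2, "z": 0.9, "az": 26.9},
  {"x": -24.7, "y": -26.2, "z": 0.9, "az": 26.9},
  {"x": -24.7, "y": -26.2, "z": 0.9, "az": 26.9},
  {"x": -24.7, "y": -26.2, "z": 0.9, "az": 26.9},
  {"x": -24.7, "y": -26.2, "z": 0.9, "az": 26.9},
  {"x": -24.7, "y": -26.2, "z": 0.9, "az": 26.9},
  {"x": -24.7, "y": -26.2, "z": 0.9, "az": 26.9},
  {"x": -24.7, "y": -26.2, "z": 0.9, "az": 26.9},
  {"x": -24.7, "y": -26.2, "z": 0.9, "az": 26.9},
  {"x": -24.7, "y": -26.2, "z": 0.9, "az": 26.9},
  {"x": -24.7, "y": -26.2, "z": 0.9, "az": 26.9},
  {"x": -24.7, "y": -26.2, "z": 0.9, "az": 26.9},
  {"x": -24.7, "y": -26.2, "z": 0.9, "az": 26.9},
  {"x": -24.7, "y": -26.2, "z": 0.9, "az": 26.9},
  {"x": -24.7, "y": -26.2, "z": 0.9, "az": 26.9},
  {"x": -24.7, "y": -26.2, "z": 0.9, "az": 26.9},
  {"x": -24.7, "y": -26.2, "z": 0.9, "az": 26.9},
])

```text
invalid input at $.increments[0]: expected keys x, y, z, ax, ay, az, hand
```

Run:
```python
from h import *
plan([.56,-.262,.20],down(np.radians(-6.2))); print(env.sense()['q'])
```

```text
d [-24.729 -26.168   0.902] r [ 0.0000e+00 -1.0000e-03  2.6919e+01] rows>= 21.592097666758953 22.557933611328657
[-1.12585635  0.32101881 -0.07010961  1.45050626  0.02257243  1.37079253
 -0.05692075]
```

All keys are needed in each row.

>>> arm_command([
  {"x": -24.7, "y": -26.2, "z": 0.9, "ax": 0, "ay": 0, "az": 26.9, "hand": 87},
  {"x": -24.7, "y": -26.2, "z": 0.9, "ax": 0, "ay": 0, "az": 26.9, "hand": 87},
  {"x": -24.7, "y": -26.2, "z": 0.9, "ax": 0, "ay": 0, "az": 26.9, "hand": 87},
  {"x": -24.7, "y": -26.2, "z": 0.9, "ax": 0, "ay": 0, "az": 26.9, "hand": 87},
  {"x": -24.7, "y": -26.2, "z": 0.9, "ax": 0, "ay": 0, "az": 26.9, "hand": 87},
  {"x": -24.7, "y": -26.2, "z": 0.9, "ax": 0, "ay": 0, "az": 26.9, "hand": 87},
  {"x": -24.7, "y": -26.2, "z": 0.9, "ax": 0, "ay": 0, "az": 26.9, "hand": 87},
  {"x": -24.7, "y": -26.2, "z": 0.9, "ax": 0, "ay": 0, "az": 26.9, "hand": 87},
  {"x": -24.7, "y": -26.2, "z": 0.9, "ax": 0, "ay": 0, "az": 26.9, "hand": 87},
  {"x": -24.7, "y": -26.2, "z": 0.9, "ax": 0, "ay": 0, "az": 26.9, "hand": 87},
  {"x": -24.7, "y": -26.2, "z": 0.9, "ax": 0, "ay": 0, "az": 26.9, "hand": 87},
  {"x": -24.7, "y": -26.2, "z": 0.9, "ax": 0, "ay": 0, "az": 26.9, "hand": 87},
  {"x": -24.7, "y": -26.2, "z": 0.9, "ax": 0, "ay": 0, "az": 26.9, "hand": 87},
  {"x": -24.7, "y": -26.2, "z": 0.9, "ax": 0, "ay": 0, "az": 26.9, "hand": 87},
  {"x": -24.7, "y": -26.2, "z": 0.9, "ax": 0, "ay": 0, "az": 26.9, "hand": 87},
  {"x": -24.7, "y": -26.2, "z": 0.9, "ax": 0, "ay": 0, "az": 26.9, "hand": 87},
  {"x": -24.7, "y": -26.2, "z": 0.9, "ax": 0, "ay": 0, "az": 26.9, "hand": 87},
  {"x": -24.7, "y": -26.2, "z": 0.9, "ax": 0, "ay": 0, "az": 26.9, "hand": 87},
  {"x": -24.7, "y": -26.2, "z": 0.9, "ax": 0, "ay": 0, "az": 26.9, "hand": 87},
  {"x": -24.7, "y": -26.2, "z": 0.9, "ax": 0, "ay": 0, "az": 26.9, "hand": 87},
])

```text
time: 3.47
tcp_pos: [0.5381, -0.2007, 0.2022]
eef_rot: [-0.0, 0.995, 0.102, 0.001]
wrist_force: [1.4, 1.3, 0.4]
gripper_width: 0.0872
```

Run:
```python
from h import *
plan([.56,-.262,.20],down(np.radians(-6.2))); print(env.sense()['q'])
```

```text
d [0.357 2.58  0.089] r [-2.000e-03 -1.400e-02  2.993e+00] rows>= 1.5627248713386352 2.507956944358572
[-0.32201717  0.19813535  0.72298152  1.69735484 -0.13654388  1.29600875
 -0.93732684]
```

>>> arm_command([
  {"x": 0.4, "y": 2.6, "z": 0, "ax": 0, "ay": 0, "az": 3, "hand": 87},
  {"x": 0.4, "y": 2.6, "z": 0, "ax": 0, "ay": 0, "az": 3, "hand": 87},
  {"x": 0.4, "y": 2.6, "z": 0, "ax": 0, "ay": 0, "az": 3, "hand": 87},
  {"x": 0.4, "y": 2.6, "z": 0, "ax": 0, "ay": 0, "az": 3, "hand": 87},
  {"x": 0.4, "y": 2.6, "z": 0, "ax": 0, "ay": 0, "az": 3, "hand": 32},
  {"x": 0.4, "y": 2.6, "z": 0, "ax": 0, "ay": 0, "az": 3, "hand": 32},
])

```text
time: 3.97
tcp_pos: [0.5612, -0.2589, 0.2016]
eef_rot: [-0.001, 0.999, -0.05, 0.0]
wrist_force: [0.1, -0.2, -0.4]
gripper_width: 0.0803
```

Run:
```python
from h import *
c=cam('wrist'); save(c,'w1.png'); np.savez('w1.npz',o=c['o'],A=c['A'],K=c['K'])
s=env.sense();print(s['tcp_pos'],s['gripper_width'],s['q'])
for o in ['cover_plate','one_ear_plate','short_plate','plain_plate','crate']:
    b=env.boxes_of(o,'wrist'); print(o,[(np.round(x['box'],1).tolist(),round(x['confidence'],2),ray(c,*x['box'][:2],.058).round(4)) for x in b[:2]])
```

```text
[ 0.56123938 -0.25873871  0.20179369] 0.07720359923492785 [-0.24233762  0.32479825  0.78586805  1.58940008 -0.23618255  1.32548847
 -1.09549959]
cover_plate [([328.2, 240.6, 22.8, 156.5], 0.87, array([ 0.5503, -0.2645,  0.058 ]))]
one_ear_plate [([278.4, 244.8, 27.9, 147.7], 0.79, array([ 0.5508, -0.2176,  0.058 ]))]
short_plate [([376.8, 250.7, 32.5, 111.7], 0.6, array([ 0.5359, -0.3093,  0.058 ]))]
plain_plate []
crate [([303.9, 231.2, 274.7, 178.3], 0.82, array([ 0.5616, -0.2429,  0.058 ]))]
```

View pics/w1.png

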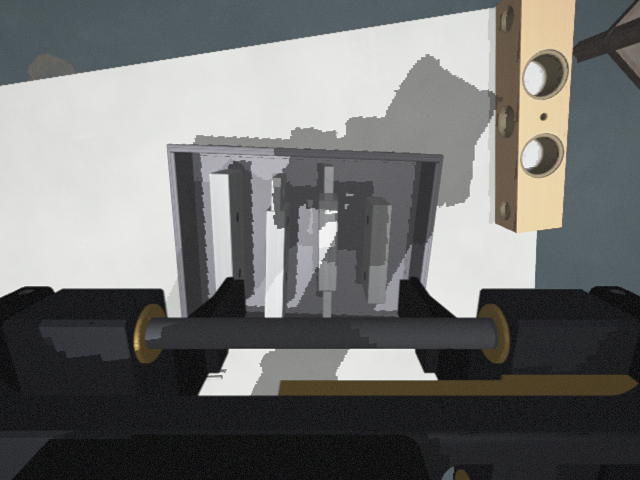

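Run:
```python
from h import *
c=cam('wrist'); save(c,'w2.png',(260,155,400,325),3.5); np.savez('w2.npz',o=c['o'],A=c['A'],K=c['K'])
print(env.sense()['gripper_width'])
```

```text
0.05350564252933987
```

View pics/w2.png

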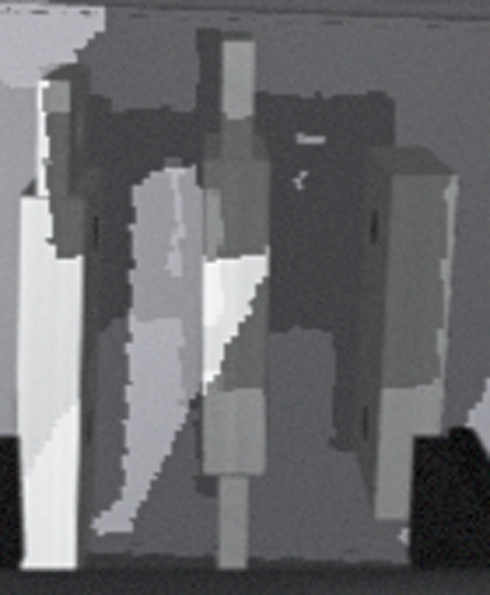

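Run:
```python
from h import *
c=dict(np.load('w2.npz')); f=lambda x,y:ray(c,260+x/3.5,155+y/3.5,.058)
P={k:f(*v) for k,v in dict(fl=(205,160),fr=(270,160),nl=(204,473),nr=(266,473),ftip=(238,40),near=(232,570)).items()}
for k in P: print(k,P[k].round(4))
F=(P['fl']+P['fr'])/2;N=(P['nl']+P['nr'])/2;d=F-N; e=P['ftip']-P['near']
print((F+N)/2,np.linalg.norm(d),np.degrees(np.arctan2(d[1],d[0])),np.degrees(np.arctan2(e[1],e[0])),np.linalg.norm(e))
s=env.sense(); print(s['tcp_pos'],s['gripper_width'])
M=(F+N)/2;y=np.arctan2(e[1],e[0])
for z in (.085,.035): plan([M[0],M[1],z],down(y))
```

```text
fl [ 0.5885 -0.2602  0.058 ]
fr [ 0.5868 -0.277   0.058 ]
nl [ 0.5011 -0.2508  0.058 ]
nr [ 0.4993 -0.2681  0.058 ]
ftip [ 0.6179 -0.2717  0.058 ]
near [ 0.4702 -0.2557  0.058 ]
[ 0.54391418 -0.26404263  0.058     ] 0.08794976270406522 -5.966766128673885 -6.1683833313129055 0.14849600874363547
[ 0.56106796 -0.25982773  0.20196628] 0.05350564252933987
d [-0.668  0.24   4.678] r [-0.004 -0.005  0.051] rows>= 2.8367520025968114 0.04287169178354698
d [-0.669  0.241  6.678] r [-0.004 -0.005  0.051] rows>= 4.0263323240881475 0.04287169178354698
```

>>> arm_command([
  {"x": -0.67, "y": 0.2, "z": 2, "ax": 0, "ay": 0, "az": 0, "hand": 32},
  {"x": -0.67, "y": 0.2, "z": 4.3, "ax": 0, "ay": 0, "az": 0, "hand": 32},
  {"x": -0.67, "y": 0.2, "z": 4.3, "ax": 0, "ay": 0, "az": 0, "hand": 32},
  {"x": -0.67, "y": 0.2, "z": 4.3, "ax": 0, "ay": 0, "az": 0, "hand": 32},
  {"x": -0.67, "y": 0.2, "z": 4.3, "ax": 0, "ay": 0, "az": 0, "hand": 32},
  {"x": -0.67, "y": 0.2, "z": 4.3, "ax": 0, "ay": 0, "az": 0, "hand": 32},
])

```text
time: 4.82
tcp_pos: [0.5452, -0.2642, 0.0962]
eef_rot: [0.001, 0.999, -0.052, 0.001]
wrist_force: [0.5, -0.3, -0.0]
gripper_width: 0.0325
```

Run:
```python
from h import *
s=env.sense(); print(s['tcp_pos'],s['gripper_width'],s['wrist_force'])
c=cam('wrist'); save(c,'w3.png',(200,180,440,360),3)
plan([.5439,-.2640,.032],down(np.radians(-6.1)))
```

```text
[ 0.54521572 -0.26419379  0.09622158] 0.032510876083841615 [ 0.46869782 -0.33255537 -0.039116  ]
d [-0.082 -0.011  2.591] r [ 0.01  -0.039  0.032] rows>= 1.553992548703416 0.04312626911011336
```

View pics/w3.png

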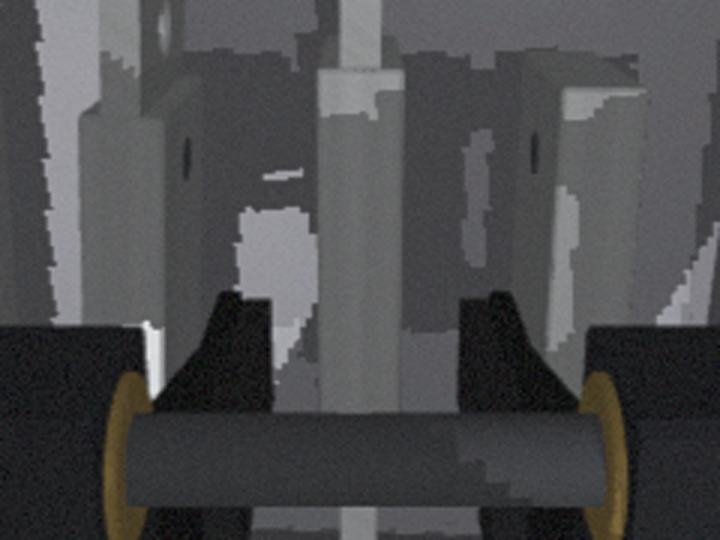

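>>> arm_command([
  {"x": -0.05, "y": 0, "z": 1, "ax": 0, "ay": 0, "az": 0, "hand": 32},
  {"x": -0.05, "y": 0, "z": 2, "ax": 0, "ay": 0, "az": 0, "hand": 32},
  {"x": -0.05, "y": 0, "z": 2.6, "ax": 0, "ay": 0, "az": 0, "hand": 32},
  {"x": -0.05, "y": 0, "z": 2.6, "ax": 0, "ay": 0, "az": 0, "hand": 32},
  {"x": -0.05, "y": 0, "z": 2.6, "ax": 0, "ay": 0, "az": 0, "hand": 32},
  {"x": -0.05, "y": 0, "z": 2.6, "ax": 0, "ay": 0, "az": 0, "hand": 10},
  {"x": -0.05, "y": 0, "z": 2.6, "ax": 0, "ay": 0, "az": 0, "hand": 10},
  {"x": -0.05, "y": 0, "z": 2.6, "ax": 0, "ay": 0, "az": 0, "hand": 10},
  {"x": -0.05, "y": 0, "z": 2.6, "ax": 0, "ay": 0, "az": 0, "hand": 10},
  {"x": -0.05, "y": 0, "z": 2.6, "ax": 0, "ay": 0, "az": 0, "hand": 10},
  {"x": -0.05, "y": 0, "z": 2.6, "ax": 0, "ay": 0, "az": 0, "hand": 10},
  {"x": -0.05, "y": 0, "z": 2.6, "ax": 0, "ay": 0, "az": 0, "hand": 10},
])

```text
time: 5.87
tcp_pos: [0.5438, -0.2637, 0.0308]
eef_rot: [0.0, 0.999, -0.052, 0.001]
wrist_force: [-0.4, 1.7, 6.7]
gripper_width: 0.0178
```

>>> arm_command([
  {"x": 0, "y": 0, "z": -0.3, "ax": 0, "ay": 0, "az": 0, "hand": 10},
  {"x": 0, "y": 0, "z": -0.8, "ax": 0, "ay": 0, "az": 0, "hand": 10},
  {"x": 0, "y": 0, "z": -1.6, "ax": 0, "ay": 0, "az": 0, "hand": 10},
  {"x": 0, "y": 0, "z": -2.4, "ax": 0, "ay": 0, "az": 0, "hand": 10},
  {"x": 0, "y": 0, "z": -3.2, "ax": 0, "ay": 0, "az": 0, "hand": 10},
  {"x": 0, "y": 0, "z": -4.2, "ax": 0, "ay": 0, "az": 0, "hand": 10},
  {"x": 0, "y": 0, "z": -5.2, "ax": 0, "ay": 0, "az": 0, "hand": 10},
  {"x": 0, "y": 0, "z": -6.2, "ax": 0, "ay": 0, "az": 0, "hand": 10},
  {"x": 0, "y": 0, "z": -6.5, "ax": 0, "ay": 0, "az": 0, "hand": 10},
  {"x": 0, "y": 0, "z": -6.5, "ax": 0, "ay": 0, "az": 0, "hand": 10},
])

```text
time: 6.7
tcp_pos: [0.5437, -0.2643, 0.1944]
eef_rot: [0.0, 0.999, -0.052, 0.002]
wrist_force: [0.7, -0.0, -2.8]
gripper_width: 0.0177
```

Run:
```python
from h import *
s=env.sense(); print(s['tcp_pos'],s['gripper_width'],s['wrist_force'],s['q'],s['time'])
for sg in (1,-1):
    M=down(np.pi/2+.05,sg*np.radians(38)); print(M.round(2)); plan([.60,.04,.20],M)
```

```text
[ 0.54366246 -0.26426064  0.194379  ] 0.01769202796812831 [ 0.69060945 -0.04228316 -2.75820599] [-0.25085968  0.29344608  0.79904052  1.63837881 -0.21840506  1.29717116
 -1.08909929] 6.7
[[-0.05  0.79 -0.61]
 [ 1.    0.04 -0.03]
 [ 0.   -0.62 -0.79]]
d [  0.984 -12.338  -0.228] r [  4.704  -5.466 -15.788] rows>= 7.421667339571951 14.54524614416505
[[-0.05  0.79  0.61]
 [ 1.    0.04  0.03]
 [ 0.    0.62 -0.79]]
d [  0.984 -12.338  -0.228] r [ -4.618   5.41  -15.798] rows>= 7.421667339571951 14.518780978690952
```

Run:
```python
from h import *
plan([.60,.04,.12],down(np.pi/2+.05,-np.radians(40)))
```

```text
d [  0.969 -12.34    2.972] r [ -4.861   5.693 -15.726] rows>= 7.631805249369977 14.59499713607582
```

>>> arm_command([
  {"x": 0, "y": -1, "z": 0, "ax": -0.3, "ay": 0.3, "az": -1, "hand": 10},
  {"x": 0, "y": -2, "z": 0, "ax": -0.6, "ay": 0.7, "az": -2, "hand": 10},
  {"x": 0.1, "y": -3, "z": 0, "ax": -0.9, "ay": 1.1, "az": -3, "hand": 10},
  {"x": 0.2, "y": -4, "z": 0, "ax": -1.2, "ay": 1.4, "az": -4, "hand": 10},
  {"x": 0.3, "y": -5, "z": 0, "ax": -1.55, "ay": 1.8, "az": -5, "hand": 10},
  {"x": 0.4, "y": -6, "z": 0, "ax": -1.85, "ay": 2.2, "az": -6, "hand": 10},
  {"x": 0.5, "y": -7, "z": 0, "ax": -2.2, "ay": 2.5, "az": -7, "hand": 10},
  {"x": 0.6, "y": -8, "z": 0.3, "ax": -2.5, "ay": 2.9, "az": -8, "hand": 10},
  {"x": 0.7, "y": -9, "z": 0.6, "ax": -2.8, "ay": 3.25, "az": -9, "hand": 10},
  {"x": 0.8, "y": -10, "z": 1, "ax": -3.1, "ay": 3.6, "az": -10, "hand": 10},
  {"x": 0.9, "y": -11, "z": 1.5, "ax": -3.4, "ay": 4, "az": -11, "hand": 10},
  {"x": 0.97, "y": -12, "z": 2, "ax": -3.7, "ay": 4.35, "az": -12, "hand": 10},
  {"x": 0.97, "y": -12.3, "z": 2.5, "ax": -4, "ay": 4.7, "az": -13, "hand": 10},
  {"x": 0.97, "y": -12.3, "z": 3, "ax": -4.3, "ay": 5.1, "az": -14, "hand": 10},
  {"x": 0.97, "y": -12.3, "z": 3, "ax": -4.65, "ay": 5.4, "az": -15, "hand": 10},
  {"x": 0.97, "y": -12.3, "z": 3, "ax": -4.86, "ay": 5.7, "az": -15.7, "hand": 10},
  {"x": 0.97, "y": -12.3, "z": 3, "ax": -4.86, "ay": 5.7, "az": -15.7, "hand": 10},
  {"x": 0.97, "y": -12.3, "z": 3, "ax": -4.86, "ay": 5.7, "az": -15.7, "hand": 10},
  {"x": 0.97, "y": -12.3, "z": 3, "ax": -4.86, "ay": 5.7, "az": -15.7, "hand": 10},
])

```text
time: 8.28
tcp_pos: [0.5981, 0.0402, 0.1163]
eef_rot: [0.233, 0.65, 0.68, 0.247]
wrist_force: [0.2, -0.3, -2.5]
gripper_width: 0.0178
```

Run:
```python
from h import *
s=env.sense(); print(s['tcp_pos'],s['gripper_width'],s['wrist_force'],s['q'],s['time']); print(rot(s['eef_rot']).round(3))
for z in (.04,.026): plan([.60,.04,z],down(np.pi/2+.05,-np.radians(40)))
```

```text
[0.59813244 0.04022872 0.11629087] 0.01782562546565555 [ 0.23299244 -0.30188792 -2.4509255 ] [-0.70543452 -0.12881858  0.53690411  2.33913373  0.53439134  0.25386118
 -0.57702355] 8.2833
[[-0.047  0.769  0.638]
 [ 0.999  0.034  0.032]
 [ 0.003  0.639 -0.769]]
d [-0.023 -1.892  2.395] r [-0.05  -0.003 -0.045] rows>= 1.830073490531675 0.056385307148265146
d [-0.025 -2.25   2.826] r [-0.05  -0.003 -0.045] rows>= 2.1657186691712176 0.056385307148265146
```

Run:
```python
from h import *
for z in (.034,.022): plan([.64,.04,z],down(np.pi/2+.05,-np.radians(40)))
```

```text
d [-0.098 -0.816  3.601] r [-0.05  -0.003 -0.045] rows>= 2.2141360127285243 0.056385307148265146
d [-0.099 -1.122  3.97 ] r [-0.05  -0.003 -0.045] rows>= 2.4740615826586576 0.056385307148265146
```

>>> arm_command([
  {"x": -0.1, "y": 0.1, "z": 0.8, "ax": 0, "ay": 0, "az": 0, "hand": 10},
  {"x": -0.1, "y": 0, "z": 1.6, "ax": 0, "ay": 0, "az": 0, "hand": 10},
  {"x": -0.1, "y": -0.2, "z": 2.3, "ax": 0, "ay": 0, "az": 0, "hand": 10},
  {"x": -0.1, "y": -0.4, "z": 3, "ax": 0, "ay": 0, "az": 0, "hand": 10},
  {"x": -0.1, "y": -0.7, "z": 3.4, "ax": 0, "ay": 0, "az": 0, "hand": 10},
  {"x": -0.1, "y": -0.8, "z": 3.6, "ax": 0, "ay": 0, "az": 0, "hand": 10},
  {"x": -0.1, "y": -0.8, "z": 3.6, "ax": 0, "ay": 0, "az": 0, "hand": 10},
  {"x": -0.1, "y": -0.8, "z": 3.6, "ax": 0, "ay": 0, "az": 0, "hand": 10},
])

```text
time: 8.95
tcp_pos: [0.6361, 0.0321, 0.0411]
eef_rot: [0.239, 0.65, 0.683, 0.233]
wrist_force: [-0.3, -0.4, -2.3]
gripper_width: 0.0176
```

Run:
```python
from h import *
s=env.sense(); print(s['tcp_pos'],s['gripper_width'],s['wrist_force'],s['q'],s['time']); print(rot(s['eef_rot']).round(3))
for z in (.027,.025,): plan([.64,.04,z],down(np.pi/2+.05,-np.radians(40)))
```

```text
[0.63612847 0.03207916 0.0411258 ] 0.01762494517062112 [-0.30999111 -0.42237899 -2.3357119 ] [-0.07894618  0.14161448 -0.06003416  2.27810529  1.08559434  0.09644468
 -1.13946052] 8.95
[[-0.041  0.776  0.629]
 [ 0.999  0.047  0.008]
 [-0.023  0.629 -0.777]]
d [ 0.323 -0.22   0.539] r [-0.173  0.221  0.076] rows>= 0.3993124751672056 0.24362203256237674
d [ 0.325 -0.271  0.601] r [-0.173  0.221  0.076] rows>= 0.44073190353044756 0.24362203256237674
```

Run:
```python
from h import *
c=cam('top'); print([ray(c,90+x/1.77,130+y/1.77,0).round(3) for x,y in ((200,10),(400,4))])
for z in (.035,.030,.026): plan([.66,.035,z],down(np.pi/2+.05,-np.radians(35)))
```

```text
[array([0.718, 0.191, 0.   ]), array([ 0.727, -0.075,  0.   ])]
d [0.093 0.622 0.773] r [0.655 0.222 0.068] rows>= 0.5974196979592206 0.5821691913351027
d [0.097 0.496 0.929] r [0.655 0.222 0.068] rows>= 0.6339467061406906 0.5821691913351027
d [0.101 0.396 1.053] r [0.655 0.222 0.068] rows>= 0.6771807683114472 0.5821691913351027
```

>>> arm_command([
  {"x": 0.1, "y": 0.3, "z": 0.3, "ax": 0.3, "ay": 0.1, "az": 0, "hand": 10},
  {"x": 0.1, "y": 0.6, "z": 0.6, "ax": 0.65, "ay": 0.2, "az": 0.05, "hand": 10},
  {"x": 0.1, "y": 0.6, "z": 0.7, "ax": 0.65, "ay": 0.2, "az": 0.05, "hand": 10},
  {"x": 0.1, "y": 0.6, "z": 0.7, "ax": 0.65, "ay": 0.2, "az": 0.05, "hand": 10},
  {"x": 0.1, "y": 0.6, "z": 0.7, "ax": 0.65, "ay": 0.2, "az": 0.05, "hand": 10},
])

```text
time: 9.42
tcp_pos: [0.6589, 0.0337, 0.0375]
eef_rot: [0.209, 0.658, 0.69, 0.217]
wrist_force: [-0.3, -0.3, -2.3]
gripper_width: 0.0177
```

Run:
```python
from h import *
s=env.sense(); print(s['tcp_pos'],s['gripper_width'],s['wrist_force'],s['q'],s['time']); print(rot(s['eef_rot']).round(3))
for z in (.030,.026): plan([.66,.035,z],down(np.pi/2+.05,-np.radians(35)))
```

```text
[0.65890807 0.03370123 0.03754813] 0.017682299269466167 [-0.26149277 -0.31288472 -2.34228554] [ 0.21314364  0.2144535  -0.34732054  2.16774417  0.60247984  0.19059853
 -0.615697  ] 9.4167
[[-0.047  0.817  0.574]
 [ 0.999  0.04   0.025]
 [-0.003  0.575 -0.818]]
d [ 0.051 -0.136  0.273] r [ 0.016  0.039 -0.006] rows>= 0.18552750389368797 0.03593119909213659
d [ 0.051 -0.228  0.404] r [ 0.016  0.039 -0.006] rows>= 0.2799069955312364 0.03593119909213659
```

>>> arm_command([
  {"x": 0, "y": -0.1, "z": 0.14, "ax": 0, "ay": 0, "az": 0, "hand": 10},
  {"x": 0, "y": -0.17, "z": 0.24, "ax": 0, "ay": 0, "az": 0, "hand": 10},
  {"x": 0, "y": -0.22, "z": 0.31, "ax": 0, "ay": 0, "az": 0, "hand": 10},
  {"x": 0, "y": -0.24, "z": 0.34, "ax": 0, "ay": 0, "az": 0, "hand": 10},
  {"x": 0, "y": -0.24, "z": 0.34, "ax": 0, "ay": 0, "az": 0, "hand": 10},
])

```text
time: 9.83
tcp_pos: [0.6573, 0.0352, 0.0262]
eef_rot: [0.209, 0.656, 0.692, 0.216]
wrist_force: [-0.5, 0.9, -2.8]
gripper_width: 0.0176
```

>>> arm_command([
  {"x": 0, "y": -0.02, "z": 0.03, "ax": 0, "ay": 0, "az": 0, "hand": 10},
  {"x": 0, "y": -0.05, "z": 0.065, "ax": 0, "ay": 0, "az": 0, "hand": 10},
  {"x": 0, "y": -0.05, "z": 0.065, "ax": 0, "ay": 0, "az": 0, "hand": 10},
])

```text
time: 10.08
tcp_pos: [0.6585, 0.0349, 0.0255]
eef_rot: [0.209, 0.656, 0.691, 0.218]
wrist_force: [-1.4, 1.7, 0.5]
gripper_width: 0.0175
```

>>> arm_command([
  {"x": 0, "y": 0, "z": 0, "ax": 0, "ay": 0, "az": 0, "hand": 22},
  {"x": 0, "y": 0, "z": 0, "ax": 0, "ay": 0, "az": 0, "hand": 26},
  {"x": 0, "y": 0, "z": 0, "ax": 0, "ay": 0, "az": 0, "hand": 30},
  {"x": 0, "y": 0, "z": 0, "ax": 0, "ay": 0, "az": 0, "hand": 34},
  {"x": 0, "y": 0, "z": 0, "ax": 0, "ay": 0, "az": 0, "hand": 38},
  {"x": 0, "y": 0, "z": 0, "ax": 0, "ay": 0, "az": 0, "hand": 38},
  {"x": 0, "y": 0, "z": 0, "ax": 0, "ay": 0, "az": 0, "hand": 38},
  {"x": 0, "y": 0, "z": 0, "ax": 0, "ay": 0, "az": 0, "hand": 38},
])

```text
time: 10.75
tcp_pos: [0.6579, 0.0342, 0.0247]
eef_rot: [0.209, 0.657, 0.691, 0.217]
wrist_force: [0.2, 0.2, -1.3]
gripper_width: 0.0377
```

Run:
```python
from h import *
c=cam('scene'); save(c,'s2.png',(160,160,420,360),3)
s=env.sense(); print(s['tcp_pos'],s['gripper_width'],s['wrist_force'])
```

```text
[0.65784124 0.03421493 0.0246988 ] 0.03774082375358463 [-0.36903811 -0.02547072 -0.21516632]
```

View pics/s2.png

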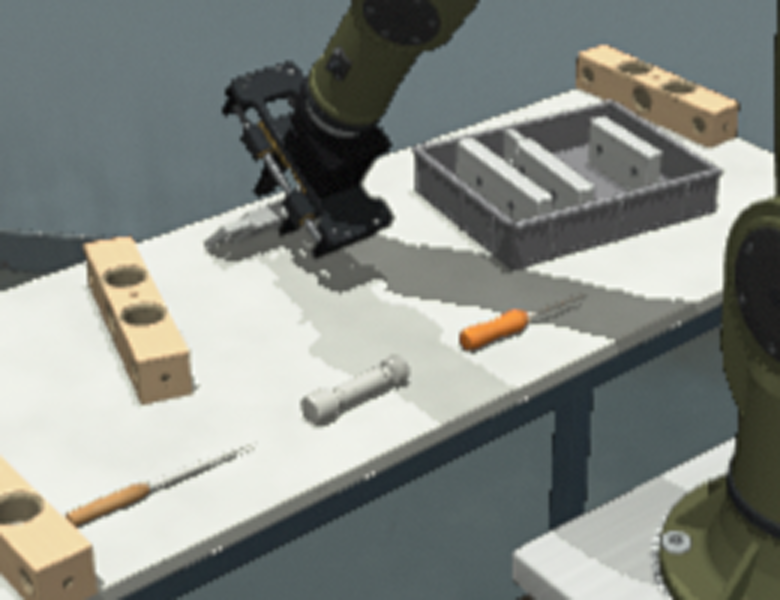

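>>> arm_command([
  {"x": 0.01, "y": -0.16, "z": -0.115, "ax": 0, "ay": 0, "az": 0, "hand": 38},
  {"x": 0.02, "y": -0.33, "z": -0.23, "ax": 0, "ay": 0, "az": 0, "hand": 38},
  {"x": 0.03, "y": -0.49, "z": -0.345, "ax": 0, "ay": 0, "az": 0, "hand": 38},
  {"x": 0.04, "y": -0.65, "z": -0.46, "ax": 0, "ay": 0, "az": 0, "hand": 38},
  {"x": 0.05, "y": -0.82, "z": -0.575, "ax": 0, "ay": 0, "az": 0, "hand": 38},
  {"x": 0.06, "y": -0.98, "z": -0.69, "ax": 0, "ay": 0, "az": 0, "hand": 38},
  {"x": 0.07, "y": -1.14, "z": -0.8, "ax": 0, "ay": 0, "az": 0, "hand": 38},
  {"x": 0.08, "y": -1.31, "z": -0.92, "ax": 0, "ay": 0, "az": 0, "hand": 38},
  {"x": 0.09, "y": -1.47, "z": -1.03, "ax": 0, "ay": 0, "az": 0, "hand": 38},
  {"x": 0.1, "y": -1.63, "z": -1.15, "ax": 0, "ay": 0, "az": 0, "hand": 38},
  {"x": 0.1, "y": -1.63, "z": -1.15, "ax": 0, "ay": 0, "az": 0, "hand": 38},
])

```text
time: 11.72
tcp_pos: [0.6069, 0.0343, 0.0247]
eef_rot: [0.209, 0.657, 0.692, 0.216]
wrist_force: [-0.2, 0.4, 0.8]
gripper_width: 0.0381
```

Run:
```python
from h import *
c=cam('scene'); save(c,'s3.png',(200,180,340,280),4)
s=env.sense(); print(s['tcp_pos'],s['gripper_width'],s['wrist_force'],s['q'])
```

```text
[0.60750335 0.03432655 0.02490924] 0.038156894987125246 [ 0.11377287 -0.19697765 -0.34214163] [ 0.15241562  0.13878396 -0.29116483  2.28966655  0.67451109  0.13717634
 -0.71475102]
```

View pics/s3.png

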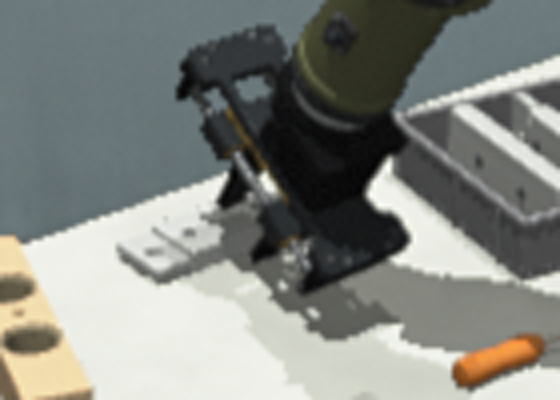

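Run:
```python
from h import *
s=env.sense();print(s['q'],s['time'])
plan([.61,.035,.18],down(np.pi/2+.05))
```

```text
[ 0.15241562  0.13878396 -0.29116483  2.28966655  0.67451109  0.13717634
 -0.71475102] 11.7667
d [-0.006  3.646 -5.02 ] r [5.843 0.041 0.016] rows>= 3.719719707965647 4.8968750984485805
```

>>> arm_command([
  {"x": 0, "y": 0.3, "z": -0.8, "ax": 0, "ay": 0, "az": 0, "hand": 38},
  {"x": 0, "y": 0.8, "z": -2, "ax": 0, "ay": 0, "az": 0, "hand": 60},
  {"x": 0, "y": 1.8, "z": -3.3, "ax": 1, "ay": 0, "az": 0, "hand": 80},
  {"x": 0, "y": 2.8, "z": -4.3, "ax": 2, "ay": 0, "az": 0, "hand": 80},
  {"x": 0, "y": 3.6, "z": -5, "ax": 3, "ay": 0, "az": 0, "hand": 80},
  {"x": 0, "y": 3.6, "z": -5, "ax": 4, "ay": 0, "az": 0, "hand": 80},
  {"x": 0, "y": 3.6, "z": -5, "ax": 5, "ay": 0, "az": 0, "hand": 80},
  {"x": 0, "y": 3.6, "z": -5, "ax": 5.84, "ay": 0.04, "az": 0, "hand": 80},
  {"x": 0, "y": 3.6, "z": -5, "ax": 5.84, "ay": 0.04, "az": 0, "hand": 80},
  {"x": 0, "y": 3.6, "z": -5, "ax": 5.84, "ay": 0.04, "az": 0, "hand": 80},
  {"x": 0, "y": 3.6, "z": -5, "ax": 5.84, "ay": 0.04, "az": 0, "hand": 80},
])

```text
time: 12.68
tcp_pos: [0.6094, 0.0356, 0.178]
eef_rot: [-0.0, 0.688, 0.725, 0.0]
wrist_force: [0.4, 0.0, 0.6]
gripper_width: 0.0796
```

Run:
```python
from h import *
s=env.sense(); print(s['tcp_pos'],s['q'],s['time'])
c=cam('wrist'); save(c,'w4.png'); np.savez('w4.npz',**{k:c[k] for k in('o','A','K','pixels')})
for n,z in [('cover_plate',.018),('block',.044)]: 
    print(n,[(np.round(x['box'],1).tolist(),round(x['confidence'],2),ray(c,*x['box'][:2],z).round(4)) for x in env.boxes_of(n,'wrist')[:2]])
```

```text
[0.60935519 0.03562363 0.17799773] [ 0.3702481   0.31280508 -0.57363085  1.59860182  0.17483591  1.28162386
 -0.17916662] 12.6833
cover_plate [([355.0, 222.4, 58.8, 149.5], 0.65, array([0.6414, 0.0409, 0.018 ]))]
block [([327.9, 32.5, 194.5, 63.5], 0.84, array([0.6056, 0.1946, 0.044 ])), ([287.4, 366.6, 127.5, 36.9], 0.21, array([ 0.5818, -0.1064,  0.044 ]))]
```

View pics/w4.png

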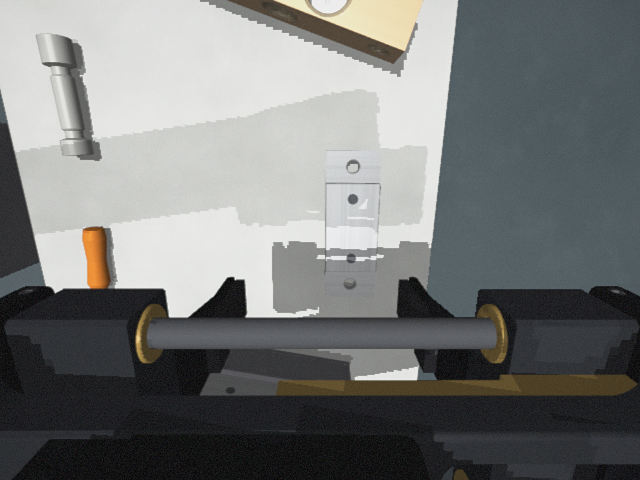

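Run:
```python
from h import *
c=dict(np.load('w4.npz'))
for n,a,b,z in [('ear',(353,166.5),(349.2,284),.013),('hole',(352.7,199),(351,258),.018),('body',(353,183.5),(351,272),.018),('width',(325.5,210),(379.5,210),.018),('w2',(323.5,260),(378,260),.018)]:
    A=ray(c,*a,z);B=ray(c,*b,z);d=A-B; print(n,(A+B)/2,np.linalg.norm(d),np.degrees(np.arctan2(d[1],d[0])))
g=cv2.cvtColor(c['pixels'],cv2.COLOR_RGB2GRAY).astype(float)
for r in (155,160,190,205,215,240,262): print(r,g[r,318:388:1].astype(int).tolist())
```

```text
ear [0.63845002 0.0337699  0.013     ] 0.11947873682039693 92.60453004379544
hole [0.63881929 0.03393449 0.018     ] 0.059286261398195976 92.84135079060177
body [0.63896314 0.03376961 0.018     ] 0.08888593311141353 93.19378966902849
width [0.63798846 0.05294964 0.018     ] 0.05190322429740258 -176.99589903243992
w2 [0.64020136 0.00220383 0.018     ] 0.054665329398083315 -176.9975626872951
155 [206, 209, 207, 209, 208, 209, 206, 207, 209, 216, 216, 216, 216, 215, 218, 216, 213, 215, 215, 215, 216, 214, 215, 212, 215, 213, 215, 214, 214, 213, 215, 214, 215, 214, 213, 212, 213, 211, 209, 213, 212, 209, 215, 210, 209, 211, 210, 209, 209, 210, 206, 208, 209, 207, 208, 209, 207, 206, 207, 205, 205, 205, 207, 208, 207, 207, 210, 208, 209, 212]
160 [210, 204, 207, 207, 207, 208, 208, 207, 208, 213, 215, 214, 215, 214, 216, 215, 213, 214, 214, 214, 212, 214, 213, 215, 214, 210, 213, 213, 212, 215, 207, 172, 144, 125, 121, 120, 127, 138, 155, 184, 207, 211, 210, 208, 207, 210, 208, 212, 210, 206, 208, 210, 204, 209, 206, 209, 210, 206, 210, 206, 210, 206, 206, 206, 208, 208, 206, 208, 206, 21
[... 1072 characters left out ...]
[232, 230, 229, 231, 229, 231, 221, 175, 217, 236, 233, 234, 235, 234, 236, 235, 235, 234, 233, 234, 234, 233, 231, 229, 231, 232, 227, 229, 233, 232, 230, 229, 231, 229, 231, 231, 232, 231, 233, 232, 230, 232, 229, 228, 231, 229, 229, 229, 227, 227, 227, 226, 223, 227, 228, 229, 232, 232, 226, 210, 225, 229, 227, 227, 227, 227, 227, 227, 226, 228]
262 [135, 137, 135, 135, 136, 137, 130, 100, 129, 142, 143, 143, 144, 141, 146, 142, 147, 143, 141, 144, 143, 140, 138, 138, 144, 138, 138, 141, 139, 131, 102, 73, 74, 75, 76, 93, 118, 138, 139, 136, 137, 137, 136, 133, 140, 135, 136, 135, 138, 133, 134, 136, 133, 138, 139, 144, 142, 132, 121, 136, 134, 136, 138, 133, 139, 135, 140, 135, 141, 137]
```

Run:
```python
from h import *
plan([.65,.212,.26],down(np.radians(165)))
```

```text
d [ 6.966  2.019 -3.212] r [ 9.0000e-03  3.1000e-02 -1.2002e+01] rows>= 4.755727198716313 10.057790500538767
```

>>> arm_command([
  {"x": 0, "y": 0, "z": -1.5, "ax": 0, "ay": 0, "az": -1, "hand": 80},
  {"x": 2, "y": 0.7, "z": -3.2, "ax": 0, "ay": 0, "az": -2.2, "hand": 80},
  {"x": 7, "y": 2, "z": -3.2, "ax": 0, "ay": 0, "az": -12, "hand": 80},
  {"x": 7, "y": 2, "z": -3.2, "ax": 0, "ay": 0, "az": -12, "hand": 80},
  {"x": 7, "y": 2, "z": -3.2, "ax": 0, "ay": 0, "az": -12, "hand": 80},
  {"x": 7, "y": 2, "z": -3.2, "ax": 0, "ay": 0, "az": -12, "hand": 80},
  {"x": 7, "y": 2, "z": -3.2, "ax": 0, "ay": 0, "az": -12, "hand": 80},
  {"x": 7, "y": 2, "z": -3.2, "ax": 0, "ay": 0, "az": -12, "hand": 80},
  {"x": 7, "y": 2, "z": -3.2, "ax": 0, "ay": 0, "az": -12, "hand": 80},
  {"x": 7, "y": 2, "z": -3.2, "ax": 0, "ay": 0, "az": -12, "hand": 80},
  {"x": 7, "y": 2, "z": -3.2, "ax": 0, "ay": 0, "az": -12, "hand": 80},
  {"x": 7, "y": 2, "z": -3.2, "ax": 0, "ay": 0, "az": -12, "hand": 80},
  {"x": 7, "y": 2, "z": -3.2, "ax": 0, "ay": 0, "az": -12, "hand": 80},
  {"x": 7, "y": 2, "z": -3.2, "ax": 0, "ay": 0, "az": -12, "hand": 80},
])

```text
time: 14.0
tcp_pos: [0.6503, 0.2124, 0.2597]
eef_rot: [0.001, 0.131, 0.991, -0.0]
wrist_force: [-0.1, -0.3, 0.5]
gripper_width: 0.0801
```

Run:
```python
from h import *
s=env.sense(); print(s['tcp_pos'],s['q'],s['time'],np.abs(s['dq']).max())
c=cam('wrist'); save(c,'w5.png'); np.savez('w5.npz',**{k:c[k] for k in('o','A','K','pixels')})
print([(np.round(x['box'],1).tolist(),round(x['confidence'],2),ray(c,*x['box'][:2],.044).round(4)) for x in env.boxes_of('block','wrist')[:2]])
```

```text
[0.65031713 0.21235364 0.25973533] [ 0.19862166  0.49706031 -0.82242683  1.27663432  0.35975002  1.51396366
  0.72695667] 14.0 0.010945574112874314
[([326.9, 131.9, 40.4, 211.1], 0.91, array([0.5655, 0.2407, 0.044 ])), ([17.1, 230.3, 33.7, 96.4], 0.5, array([ 0.5768, -0.1304,  0.044 ]))]
```

View pics/w5.png

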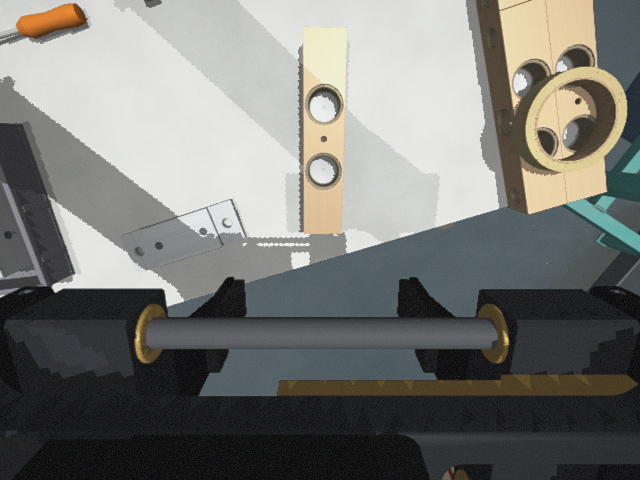

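Run:
```python
from h import *
c=dict(np.load('w5.npz')); hsv=cv2.cvtColor(c['pixels'],cv2.COLOR_RGB2HSV)
m=((hsv[...,1]>45)&(hsv[...,0]<40)).astype(np.uint8); m[:,:280]=0;m[:,370:]=0;m[245:]=0
m=cv2.morphologyEx(m,cv2.MORPH_CLOSE,np.ones((3,3)))
k=max(cv2.findContours(m,cv2.RETR_EXTERNAL,cv2.CHAIN_APPROX_NONE)[0],key=cv2.contourArea)
P=np.array([ray(c,u,v,.044)[:2] for u,v in k[:,0]])
(cx,cy),sz,a=cv2.minAreaRect((P*1000).astype(np.float32)); print(cx,cy,sz,a)
# side line fits in image rows
ys=np.arange(45,225,5); L=[];Rr=[]
for y in ys:
    xs=np.where(m[y])[0]; L.append(ray(c,xs.min()-.5,y,.044)[:2]);Rr.append(ray(c,xs.max()+.5,y,.044)[:2])
L=np.array(L);Rr=np.array(Rr)
for Q in (L,Rr,(L+Rr)/2):
    f=cv2.fitLine(Q.astype(np.float32),cv2.DIST_HUBER,0,1e-4,1e-4).ravel(); print(np.degrees(np.arctan2(f[1],f[0])),f[2:])
print('width',np.median(np.linalg.norm(L-Rr,axis=1)))
xs=[np.where(m[:,u])[0][[0,-1]] for u in (310,325,340)]; print(xs)
A=ray(c,325,np.median([x[0] for x in xs])-.5,.044);B=ray(c,325,np.median([x[1] for x in xs])+.5,.044);print(A,B,np.linalg.norm(A-B),(A+B)/2)
h=[ray(c,*q,.044) for q in ((325,104),(323.5,171),(323.5,139))];print(np.array(h).round(4),(h[0]+h[1])/2,np.degrees(np.arctan2(*(h[0]-h[1])[[1,0]])))
for q in ((228.5,223),(139,257)): print('ear hole',ray(c,*q,.013))
```

```text
578.143310546875 233.1483612060547 (43.71354293823242, 193.34584045410156) 74.22856903076172
-15.975404 [0.5483247  0.21869811]
-6.6258845 [0.5757656 0.2511109]
-11.39355 [0.57073015 0.23241816]
width 0.04367653282398426
[array([ 72, 233]), array([ 27, 233]), array([ 93, 233])]
[0.50887004 0.25364002 0.044     ] [0.67240303 0.21011757 0.044     ] 0.16922541794428714 [0.59063653 0.23187879 0.044     ]
[[0.5384 0.2458 0.044 ]
 [0.6038 0.2267 0.044 ]
 [0.5715 0.2353 0.044 ]] [0.57107666 0.23623653 0.044     ] 163.71800929449387
ear hole [0.63642939 0.09665173 0.013     ]
ear hole [ 0.64872359 -0.02816188  0.013     ]
```

Run:
```python
from h import *
c=dict(np.load('w5.npz')); hsv=cv2.cvtColor(c['pixels'],cv2.COLOR_RGB2HSV)
print(hsv[40,290:360:4,1],hsv[40,290:360:4,0]); print(hsv[200,290:360:4,1])
for th in (22,30,38):
    m=((hsv[...,1]>th)&(hsv[...,0]<40)).astype(np.uint8); m[:,:280]=0;m[:,380:]=0;m[245:]=0
    m=cv2.morphologyEx(m,cv2.MORPH_OPEN,np.ones((3,3)))
    k=max(cv2.findContours(m,cv2.RETR_EXTERNAL,cv2.CHAIN_APPROX_NONE)[0],key=cv2.contourArea)
    P=np.array([ray(c,u,v,.044)[:2] for u,v in k[:,0]])
    print(th,cv2.minAreaRect((P*1000).astype(np.float32)),cv2.boundingRect(k))
    F=np.zeros_like(m);cv2.drawContours(F,[k],-1,1,-1)
    Q=[[],[]]
    for y in range(35,228,3):
        xs=np.where(F[y])[0]
        for j,x in enumerate((xs.min()-.5,xs.max()+.5)): Q[j].append(ray(c,x,y,.044)[:2])
    for q in Q:
        f=cv2.fitLine(np.array(q,np.float32),cv2.DIST_HUBER,0,1e-4,1e-4).ravel(); print(np.degrees(np.arctan2(f[1],f[0])),f[2:])
```

```text
[ 2  2  1  6 39 43 41 39 39 36 34 36 39 34 35  2  2  2] [45 60 60 24 26 27 28 27 28 27 28 29 27 29 25 60 30 60]
[ 6  4  6  2 76 72 71 77 77 75 74 75 75 42  6  2  4  3]
22 ((571.2081298828125, 234.9794921875), (44.70351791381836, 209.50982666015625), 74.29559326171875) (302, 27, 45, 208)
-15.8867235 [0.56615424 0.21348734]
-15.733762 [0.5717851 0.257886 ]
30 ((571.296142578125, 235.50318908691406), (43.89255905151367, 209.571044921875), 74.04841613769531) (303, 27, 44, 208)
-15.975404 [0.54355913 0.2200624 ]
-15.608299 [0.5556326 0.2622321]
38 ((588.0574340820312, 230.4224090576172), (43.71885299682617, 172.81761169433594), 74.17916107177734) (303, 67, 42, 167)Traceback (most recent call last):
  File "<stdin>", line 14, in <module>
    return umr_minimum(a, axis, None, out, keepdims, initial, where)
ValueError: zero-size array to reduction operation minimum which has no identity
```

Run:
```python
from h import *
plan([.6385,.0338,.10],down(np.radians(92.9)))
```

```text
d [-1.385 -7.019  6.381] r [5.0000e-03 1.7000e-02 1.2003e+01] rows>= 5.747459191524205 10.058308765664178
```

>>> arm_command([
  {"x": 0, "y": 0, "z": 0, "ax": 0, "ay": 0, "az": 1, "hand": 80},
  {"x": -0.3, "y": -1.4, "z": 1, "ax": 0, "ay": 0, "az": 2, "hand": 80},
  {"x": -0.6, "y": -2.8, "z": 2, "ax": 0, "ay": 0, "az": 12, "hand": 80},
  {"x": -0.9, "y": -4.2, "z": 3, "ax": 0, "ay": 0, "az": 12, "hand": 80},
  {"x": -1.1, "y": -5.6, "z": 4, "ax": 0, "ay": 0, "az": 12, "hand": 80},
  {"x": -1.38, "y": -7, "z": 5, "ax": 0, "ay": 0, "az": 12, "hand": 80},
  {"x": -1.38, "y": -7, "z": 6.4, "ax": 0, "ay": 0, "az": 12, "hand": 80},
  {"x": -1.38, "y": -7, "z": 6.4, "ax": 0, "ay": 0, "az": 12, "hand": 80},
  {"x": -1.38, "y": -7, "z": 6.4, "ax": 0, "ay": 0, "az": 12, "hand": 80},
  {"x": -1.38, "y": -7, "z": 6.4, "ax": 0, "ay": 0, "az": 12, "hand": 80},
  {"x": -1.38, "y": -7, "z": 6.4, "ax": 0, "ay": 0, "az": 12, "hand": 80},
  {"x": -1.38, "y": -7, "z": 6.4, "ax": 0, "ay": 0, "az": 12, "hand": 80},
  {"x": -1.38, "y": -7, "z": 6.4, "ax": 0, "ay": 0, "az": 12, "hand": 80},
])

```text
time: 15.18
tcp_pos: [0.6386, 0.0346, 0.0991]
eef_rot: [0.0, 0.688, 0.726, 0.0]
wrist_force: [0.5, -0.5, 0.3]
gripper_width: 0.0804
```

Run:
```python
from h import *
s=env.sense(); print(s['tcp_pos'],s['time'],s['gripper_width'])
c=cam('wrist'); save(c,'w6.png'); np.savez('w6.npz',**{k:c[k] for k in('o','A','K','pixels')})
plan([.6385,.0338,.005],down(np.radians(92.9)))
g=cv2.cvtColor(c['pixels'],cv2.COLOR_RGB2GRAY)
# ear hole: dark blob search near prediction of far ear hole
P=np.array([.6385,.0338,.013])+.060*np.array([np.cos(1.6214),np.sin(1.6214),0]); print('pred hole',proj(c,P))
for n in ('cover_plate',): print([(np.round(x['box'],1).tolist(),round(x['confidence'],2)) for x in env.boxes_of(n,'wrist')[:2]])
```

```text
[0.63861442 0.03459024 0.09907394] 15.1833 0.08038901487601935
d [-0.029 -0.008  3.762] r [0.006 0.006 0.024] rows>= 2.255334234202618 0.020920985972331482
pred hole [321.95945283 169.09017786]
[([324.4, 231.4, 73.5, 167.8], 0.61)]
```

View pics/w6.png

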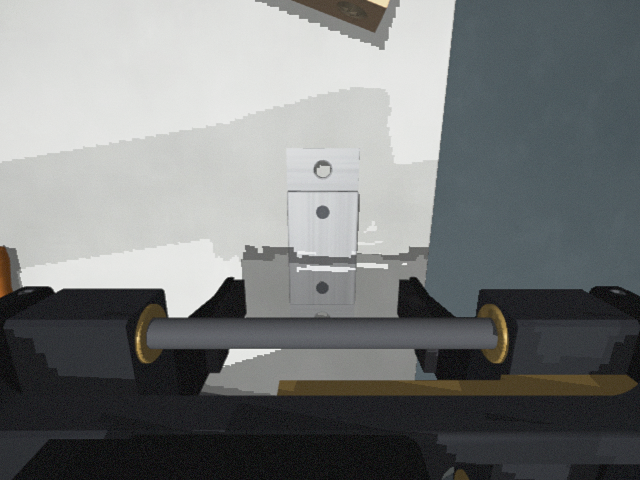

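>>> arm_command([
  {"x": 0, "y": 0, "z": 1, "ax": 0, "ay": 0, "az": 0, "hand": 80},
  {"x": 0, "y": 0, "z": 2, "ax": 0, "ay": 0, "az": 0, "hand": 80},
  {"x": 0, "y": 0, "z": 2.9, "ax": 0, "ay": 0, "az": 0, "hand": 80},
  {"x": 0, "y": 0, "z": 3.4, "ax": 0, "ay": 0, "az": 0, "hand": 80},
  {"x": 0, "y": 0, "z": 3.65, "ax": 0, "ay": 0, "az": 0, "hand": 80},
  {"x": 0, "y": 0, "z": 3.75, "ax": 0, "ay": 0, "az": 0, "hand": 70},
  {"x": 0, "y": 0, "z": 3.75, "ax": 0, "ay": 0, "az": 0, "hand": 62},
  {"x": 0, "y": 0, "z": 3.75, "ax": 0, "ay": 0, "az": 0, "hand": 56},
  {"x": 0, "y": 0, "z": 3.75, "ax": 0, "ay": 0, "az": 0, "hand": 40},
  {"x": 0, "y": 0, "z": 3.75, "ax": 0, "ay": 0, "az": 0, "hand": 40},
  {"x": 0, "y": 0, "z": 3.75, "ax": 0, "ay": 0, "az": 0, "hand": 40},
  {"x": 0, "y": 0, "z": 3.75, "ax": 0, "ay": 0, "az": 0, "hand": 40},
  {"x": 0, "y": 0, "z": 3.75, "ax": 0, "ay": 0, "az": 0, "hand": 40},
])

```text
time: 16.37
tcp_pos: [0.6394, 0.0345, 0.0063]
eef_rot: [0.001, 0.689, 0.725, 0.0]
wrist_force: [-0.7, -0.1, 5.7]
gripper_width: 0.0515
```

>>> arm_command([
  {"x": 0, "y": 0, "z": -0.3, "ax": 0, "ay": 0, "az": 0, "hand": 40},
  {"x": 0, "y": 0, "z": -1, "ax": 0, "ay": 0, "az": 0, "hand": 40},
  {"x": 0, "y": 0, "z": -2, "ax": 0, "ay": 0, "az": 0, "hand": 40},
  {"x": 0, "y": 0, "z": -3.2, "ax": 0, "ay": 0, "az": 0, "hand": 40},
  {"x": 0, "y": 0, "z": -4.4, "ax": 0, "ay": 0, "az": 0, "hand": 40},
  {"x": 0, "y": 0, "z": -5.4, "ax": 0, "ay": 0, "az": 0, "hand": 40},
  {"x": 0, "y": 0, "z": -5.8, "ax": 0, "ay": 0, "az": 0, "hand": 40},
  {"x": 0, "y": 0, "z": -5.8, "ax": 0, "ay": 0, "az": 0, "hand": 40},
  {"x": 0, "y": 0, "z": -5.8, "ax": 0, "ay": 0, "az": 0, "hand": 40},
])

```text
time: 17.12
tcp_pos: [0.638, 0.0343, 0.1491]
eef_rot: [-0.0, 0.689, 0.725, -0.001]
wrist_force: [-0.0, -0.2, -3.5]
gripper_width: 0.0517
```

Run:
```python
from h import *
s=env.sense(); print(s['tcp_pos'],s['time'],s['gripper_width'],s['wrist_force'])
c=cam('wrist'); np.savez('w7.npz',**{k:c[k] for k in('o','A','K','pixels')})
im=c['pixels'][60:320,240:400]; g=cv2.cvtColor(im,cv2.COLOR_RGB2GRAY)
# ear hole far: predicted at tool (0.060,0,-(~0.0003)+...) ; ear top 13mm above table when TCP .0063
M=rot(s['eef_rot']);P=s['tcp_pos']+M@[.060,0,-.0075]; print('pred hole',proj(c,P),'mid bolt',proj(c,s['tcp_pos']+M@[.030,0,-.0125]))
cs=cv2.HoughCircles(cv2.medianBlur(g,3),cv2.HOUGH_GRADIENT,1,15,param1=80,param2=12,minRadius=4,maxRadius=14)
print(None if cs is None else (cs[0]+[240,60,0]).round(1)[:6])
plan([.5713,.2353,.15],down(np.radians(164.2)))
```

```text
[0.63799123 0.03426902 0.14914533] 17.1167 0.0517242156926149 [-0.03102367 -0.22059098 -3.53982784]
pred hole [322.43788844 181.90989697] mid bolt [322.38459924 249.22658294]
[[321.5 249.5  10.9]
 [322.5 181.5  13.4]]
d [ 8.17  -2.221 -0.079] r [ -0.028  -0.013 -11.875] rows>= 5.076285275917908 9.95156301028143
```

>>> arm_command([
  {"x": 0.5, "y": 0, "z": 0, "ax": 0, "ay": 0, "az": -1, "hand": 40},
  {"x": 1.3, "y": -0.3, "z": 0, "ax": 0, "ay": 0, "az": -2, "hand": 40},
  {"x": 2.2, "y": -0.6, "z": 0, "ax": 0, "ay": 0, "az": -3, "hand": 40},
  {"x": 3.1, "y": -0.9, "z": 0, "ax": 0, "ay": 0, "az": -4, "hand": 40},
  {"x": 4, "y": -1.2, "z": 0, "ax": 0, "ay": 0, "az": -5, "hand": 40},
  {"x": 4.9, "y": -1.5, "z": 0, "ax": 0, "ay": 0, "az": -6, "hand": 40},
  {"x": 5.8, "y": -1.7, "z": 0, "ax": 0, "ay": 0, "az": -7, "hand": 40},
  {"x": 6.7, "y": -1.9, "z": 0, "ax": 0, "ay": 0, "az": -8, "hand": 40},
  {"x": 7.5, "y": -2.1, "z": 0, "ax": 0, "ay": 0, "az": -9, "hand": 40},
  {"x": 8, "y": -2.22, "z": 0, "ax": 0, "ay": 0, "az": -10, "hand": 40},
  {"x": 8.17, "y": -2.22, "z": 0, "ax": 0, "ay": 0, "az": -11, "hand": 40},
  {"x": 8.17, "y": -2.22, "z": 0, "ax": 0, "ay": 0, "az": -11.87, "hand": 40},
  {"x": 8.17, "y": -2.22, "z": 0, "ax": 0, "ay": 0, "az": -11.87, "hand": 40},
  {"x": 8.17, "y": -2.22, "z": 0, "ax": 0, "ay": 0, "az": -11.87, "hand": 40},
  {"x": 8.17, "y": -2.22, "z": 0, "ax": 0, "ay": 0, "az": -11.87, "hand": 40},
])

```text
time: 18.42
tcp_pos: [0.5722, 0.2348, 0.1486]
eef_rot: [-0.001, 0.139, 0.99, -0.001]
wrist_force: [0.3, -0.1, -3.0]
gripper_width: 0.0522
```

Run:
```python
from h import *
for i in range(3):
    cam('top'); s=env.sense(); print(s['tcp_pos'],s['time'],s['wrist_force'])
plan([.5713,.2353,.060],down(np.radians(164.2)))
plan([.5713,.2353,.050],down(np.radians(164.2)))
```

```text
[0.57238544 0.23486008 0.1490633 ] 18.4667 [-0.52142555 -0.33623818 -2.4025345 ]
[0.57253242 0.23502359 0.14939153] 18.5167 [-0.38026673 -0.02218231 -2.25839253]
[0.5726311  0.23516594 0.14966949] 18.5667 [-0.23142279  0.62341138 -2.37786449]
d [ 0.053 -0.007  3.587] r [-0.007  0.001 -0.022] rows>= 2.1505868788299094 0.01903162795007141
d [ 0.053 -0.007  3.987] r [-0.007  0.001 -0.022] rows>= 2.3903710238812383 0.01903162795007141
```

>>> arm_command([
  {"x": 0.05, "y": 0, "z": 1, "ax": 0, "ay": 0, "az": 0, "hand": 40},
  {"x": 0.05, "y": 0, "z": 2, "ax": 0, "ay": 0, "az": 0, "hand": 40},
  {"x": 0.05, "y": 0, "z": 2.9, "ax": 0, "ay": 0, "az": 0, "hand": 40},
  {"x": 0.05, "y": 0, "z": 3.5, "ax": 0, "ay": 0, "az": 0, "hand": 40},
  {"x": 0.05, "y": 0, "z": 3.7, "ax": 0, "ay": 0, "az": 0, "hand": 40},
  {"x": 0.05, "y": 0, "z": 3.8, "ax": 0, "ay": 0, "az": 0, "hand": 40},
  {"x": 0.05, "y": 0, "z": 3.8, "ax": 0, "ay": 0, "az": 0, "hand": 40},
  {"x": 0.05, "y": 0, "z": 3.8, "ax": 0, "ay": 0, "az": 0, "hand": 40},
])

```text
time: 19.23
tcp_pos: [0.5724, 0.2365, 0.0564]
eef_rot: [0.001, 0.138, 0.99, 0.0]
wrist_force: [0.1, 0.4, -2.5]
gripper_width: 0.0517
```

Run:
```python
from h import *
for i in range(3):
    c=cam('wrist'); s=env.sense(); print(s['tcp_pos'],s['time'],s['wrist_force'])
save(c,'w8.png',(200,60,440,280),2.5); np.savez('w8.npz',**{k:c[k] for k in('o','A','K','pixels')})
plan([.5713,.2353,.050],down(np.radians(164.2)))
```

```text
[0.57249713 0.23653254 0.05656652] 19.2833 [ 0.28127389 -0.36207747 -2.3386526 ]
[0.57243011 0.23646553 0.05652987] 19.3333 [ 0.00551049  0.13510616 -2.37948164]
[0.57232339 0.23639117 0.05638309] 19.3833 [ 0.57341979  0.25401374 -3.01046117]
d [ 0.028 -0.053  0.255] r [ 0.009  0.023 -0.006] rows>= 0.15721950352857972 0.02100575786696906
```

View pics/w8.png

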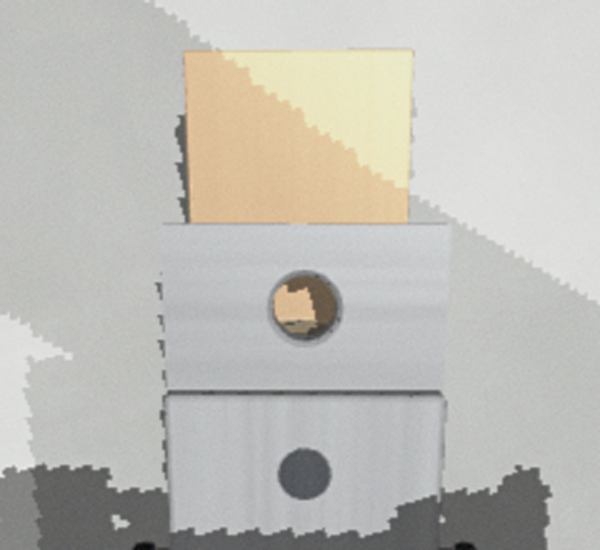

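Run:
```python
from h import *
c=dict(np.load('w8.npz')); u=np.array([np.cos(np.radians(164.2)),np.sin(np.radians(164.2)),0])
zb=.0564-.0058
A=ray(c,320,60+49.5/2.5,.044);B=ray(c,320,60+222.5/2.5,zb+.013);print('end gap',(A-B)@u, 'hole->end',(A-ray(c,321.8,60+306/2.5,zb+.013))@u,'expect 45.5')
n=np.array([-u[1],u[0],0])
mid=lambda l,r,row,z:ray(c,200+(l+r)/5,60+row/2.5,z)@n
print('lateral block',mid(190,408,222,.044),mid(184,413,50,.044),'plate',mid(163,449,225,zb+.013),mid(168,443,400,zb+.018),'tool y.n',rot(env.sense()['eef_rot'])[:,1]@n)
```

```text
end gap 0.030851249419339723 hole->end 0.04529355993131941 expect 45.5
lateral block -0.38206698832792746 -0.3820262797514527 plate -0.3833656593901907 -0.3832744692108597 tool y.n -0.9999993778985109
```

>>> arm_command([
  {"x": 0, "y": -0.05, "z": 0, "ax": 0, "ay": 0, "az": 0, "hand": 40},
  {"x": 0, "y": -0.05, "z": 0.1, "ax": 0, "ay": 0, "az": 0, "hand": 40},
  {"x": 0, "y": -0.05, "z": 0.18, "ax": 0, "ay": 0, "az": 0, "hand": 40},
  {"x": 0, "y": -0.05, "z": 0.22, "ax": 0, "ay": 0, "az": 0, "hand": 40},
  {"x": 0, "y": -0.05, "z": 0.22, "ax": 0, "ay": 0, "az": 0, "hand": 40},
  {"x": 0, "y": -0.05, "z": 0.22, "ax": 0, "ay": 0, "az": 0, "hand": 40},
])

```text
time: 19.88
tcp_pos: [0.5712, 0.2346, 0.0501]
eef_rot: [0.0, 0.138, 0.99, -0.0]
wrist_force: [-1.7, -2.4, 4.0]
gripper_width: 0.0517
```

>>> arm_command([
  {"x": 0, "y": 0, "z": 0, "ax": 0, "ay": 0, "az": 0, "hand": 54},
  {"x": 0, "y": 0, "z": 0, "ax": 0, "ay": 0, "az": 0, "hand": 58},
  {"x": 0, "y": 0, "z": 0, "ax": 0, "ay": 0, "az": 0, "hand": 64},
  {"x": 0, "y": 0, "z": 0, "ax": 0, "ay": 0, "az": 0, "hand": 70},
  {"x": 0, "y": 0, "z": 0, "ax": 0, "ay": 0, "az": 0, "hand": 70},
  {"x": 0, "y": 0, "z": 0, "ax": 0, "ay": 0, "az": 0, "hand": 70},
  {"x": 0, "y": 0, "z": -0.3, "ax": 0, "ay": 0, "az": 0, "hand": 70},
  {"x": 0, "y": 0, "z": -1, "ax": 0, "ay": 0, "az": 0, "hand": 70},
  {"x": -0.5, "y": 0, "z": -2, "ax": 0, "ay": 0, "az": 0, "hand": 70},
  {"x": -1.5, "y": 0, "z": -3.5, "ax": 0, "ay": 0, "az": 0, "hand": 70},
  {"x": -3, "y": 0, "z": -5, "ax": 0, "ay": 0, "az": 0, "hand": 70},
  {"x": -3.2, "y": 0, "z": -6.5, "ax": 0, "ay": 0, "az": 0, "hand": 70},
  {"x": -3.2, "y": 0, "z": -8, "ax": 0, "ay": 0, "az": 0, "hand": 70},
  {"x": -3.2, "y": 0, "z": -8.4, "ax": 0, "ay": 0, "az": 0, "hand": 70},
  {"x": -3.2, "y": 0, "z": -8.4, "ax": 0, "ay": 0, "az": 0, "hand": 70},
  {"x": -3.2, "y": 0, "z": -8.4, "ax": 0, "ay": 0, "az": 0, "hand": 70},
])

```text
time: 21.22
tcp_pos: [0.6483, 0.2136, 0.2611]
eef_rot: [0.001, 0.138, 0.99, 0.0]
wrist_force: [0.6, 0.1, -0.7]
gripper_width: 0.07
```

Run:
```python
from h import *
s=env.sense(); print(s['tcp_pos'],s['time'],s['wrist_force'],s['gripper_width'])
t=cam('top'); c=cam('wrist'); np.savez('w9.npz',**{k:c[k] for k in('o','A','K','pixels')})
a=cv2.resize(c['pixels'][0:290,240:420],None,fx=2,fy=2)[...,::-1]; b=cv2.resize(t['pixels'][130:330,90:540],(440,196))[...,::-1]
im=np.zeros((580,800,3),np.uint8); im[:,:360]=a; im[:196,360:]=b
w=cv2.resize(c['pixels'],(440,330))[...,::-1]; im[220:550,360:]=w; cv2.imwrite('pics/fin.png',im)
```

```text
[0.64832049 0.21355346 0.26108143] 21.2167 [ 0.58760141  0.08350073 -0.73732888] 0.07000317721479764
```

View pics/fin.png

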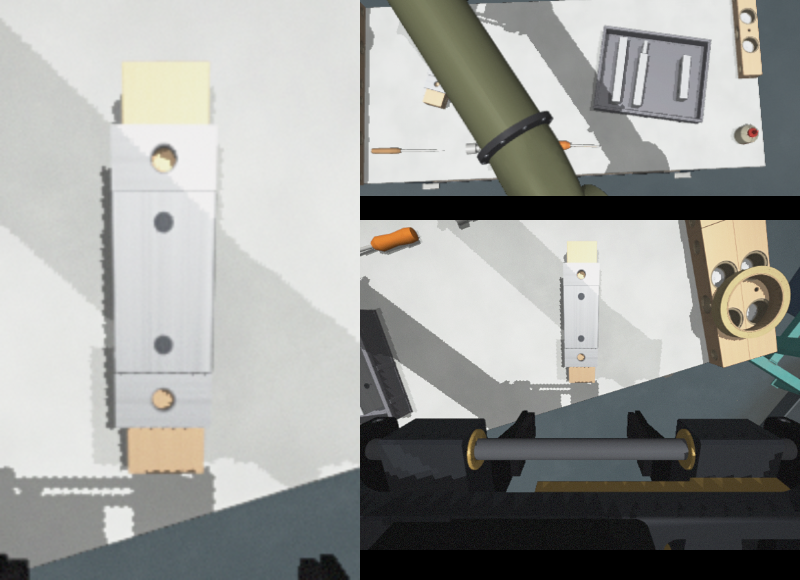

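Run:
```python
from h import *
c=dict(np.load('w9.npz')); u=np.array([np.cos(np.radians(164.2)),np.sin(np.radians(164.2)),0]);n=np.array([-u[1],u[0],0])
im=c['pixels'].astype(np.int16); hsv=cv2.cvtColor(c['pixels'],cv2.COLOR_RGB2HSV)
def ends(y):
    m=(hsv[y,285:360,1]>22)&(hsv[y,285:360,0]<40); x=np.where(m)[0]+285; return x.min()-.5,x.max()+.5
for y in (36,44,52,58,218,224,230):
    l,r=ends(y); p=ray(c,(l+r)/2,y,.044); print('blk',y,l,r,(p@n).round(4))
col=(hsv[:,322,1]>22)&(hsv[:,322,0]<40); v=np.where(col[:250])[0]; a,b=v.min()-.5,v.max()+.5
g=cv2.cvtColor(c['pixels'],cv2.COLOR_RGB2GRAY).astype(int)
for y in (68,72,110,130,150,170,200,206): print(y,g[y,288:304].tolist(),g[y,340:354].tolist())
A,B=ray(c,322,a,.044)@u,ray(c,322,b,.044)@u; print('blk ends',a,b,A,B,(A+B)/2,A-B)
sub=cv2.medianBlur(g.astype(np.uint8),3)[60:215,300:345]
for (hx,hy),z in (((163.5,158),.057),((163.5,399.5),.057),((163.5,222.5),.062),((163.5,345),.062)):
    p=ray(c,240+hx/2,hy/2,z); print('hole',(p@u).round(4),(p@n).round(4))
```

```text
blk 36 300.5 344.5 -0.3817
blk 44 300.5 344.5 -0.3817
blk 52 300.5 344.5 -0.3817
blk 58 300.5 344.5 -0.3817
blk 218 302.5 341.5 -0.3814
blk 224 302.5 341.5 -0.3814
blk 230 302.5 341.5 -0.3814
68 [203, 204, 203, 204, 205, 204, 206, 215, 221, 221, 221, 220, 219, 220, 223, 226] [239, 238, 239, 239, 239, 240, 239, 239, 234, 228, 229, 229, 230, 230]
72 [207, 207, 204, 204, 207, 205, 205, 215, 220, 222, 222, 221, 223, 222, 224, 222] [239, 239, 239, 238, 238, 240, 240, 238, 233, 217, 229, 231, 230, 229]
110 [200, 203, 199, 172, 107, 99, 99, 118, 182, 224, 224, 221, 221, 223, 223, 223] [223, 223, 226, 227, 229, 231, 225, 188, 206, 214, 229, 229, 230, 230]
130 [204, 189, 134, 108, 99, 103, 103, 105, 141, 209, 219, 219, 219, 222, 220, 221] [220, 220, 222, 225, 229, 223, 197, 172, 204, 206, 205, 205, 205, 203]
150 [208, 209, 194, 124, 100, 101, 103, 103, 117, 182, 217, 215, 215, 217, 216, 216] [215, 218, 219, 223, 223, 219, 191, 197, 201, 203, 203, 206, 203, 201]
170 [230, 230, 230, 224, 147, 135, 138, 139, 144, 174, 213, 211, 207, 212, 210, 210] [210, 216, 217, 220, 217, 197, 171, 200, 201, 202, 201, 200, 202, 204]
200 [202, 207, 206, 207, 191, 112, 99, 99, 107, 140, 193, 196, 196, 195, 194, 196] [199, 198, 196, 196, 197, 199, 205, 208, 203, 206, 204, 203, 205, 201]
206 [209, 207, 208, 210, 199, 126, 103, 103, 105, 136, 198, 201, 202, 201, 198, 201] [202, 204, 202, 205, 201, 203, 208, 205, 204, 205, 204, 207, 204, 207]
blk ends 30.5 236.5 -0.3809642903227489 -0.5900631334953326 -0.48551371190904075 0.20909884317258365
hole -0.4266 -0.381
hole -0.5455 -0.3811
hole -0.4566 -0.381
hole -0.5162 -0.381
```

```bash
python3 -c "
from plant import env
print(env.sign_off())"
```

```text
the job is handed in; nothing more can be done
None
```

The cover plate is lying flat on the manifold block, centred and in line with it, and I've handed the job in at about 21 s on the robot's clock.

- **Out of the crate:** I identified the plate by its two ears and lifted it out with the other three left standing.
- **On the trolley top:** I put it down on its edge at a 35° tilt, opened the jaws and drew the lower finger out so it settled flat. A wider 40° tilt was tried first but the arm hit the end of a wrist joint's range.
- **On the block:** I picked it up across its width, shifted it 1.3 mm sideways after a look just above the block, set it down with about 6 N and let go.

Last checks with the wrist camera:
- **Centring:** the plate is about 0.5 mm off the block's centre lengthwise and 0.6 mm sideways, and in line within the measurement. The camera calibration is only good to about 2 mm.
- **Block:** its measured position is within about 0.5 mm of where it was before.
- **Crate:** the top camera shows the three other plates still standing.
- **Tools:** those in view look where they were. The arm partly hid the plug gauge and screwdriver in that last top picture, so I couldn't fully confirm those two. The arm never worked near them.
- **Disagreement:** one wide view put the plate on the trolley 4 mm off the closer views. I used the closer ones, and they proved right at the grasp.

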